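# Pack the brass parts caddy for the lathe

### The job

Pack the four brass parts into the caddy: stand the knob in the red pocket, the collar in the blue pocket and the block in the green pocket, each upright and flat on the floor of its pocket. Feed the brass roller into the chute: put it crosswise into the high end, square to it, let go there, and let it roll by itself to the yellow stop. Leave the steel knob and the steel collar where they are.

Things in the scene. Friction and masses are not known exactly. Their poses are not given: they have to be found in the camera images.
- brass_knob: yellow brass knob, standing upright on its narrow foot: foot 26 mm diameter and 9 mm high, knurled head 34 mm diameter from 10 to 34 mm above the underside, small black dot on top. Origin: centre of its underside; z up its axis. About 0.16 kg
- brass_collar: yellow brass plain round collar (a ring), lying flat: 44 mm outside diameter, 26 mm bore, 30 mm high. Origin: centre of its underside; z up its axis. About 0.17 kg
- brass_block: yellow brass tool block, lying flat: 52 mm along its x, 34 mm along its y, 30 mm high, two dark screws on top. Origin: centre of its underside; z up. About 0.3 kg
- brass_roller: yellow brass roller with a dark band round its middle, lying on its side: 30 mm diameter, 40 mm long along its x axis. Origin: its centre, 15 mm above the table at the start. It rolls freely. About 0.2 kg
- steel_knob: grey steel look-alike, not wanted: knob, standing upright on its narrow foot: foot 26 mm diameter and 9 mm high, knurled head 34 mm diameter from 10 to 34 mm above the underside, small black dot on top. Origin: centre of its underside; z up its axis
- steel_collar: grey steel look-alike, not wanted: plain round collar (a ring), lying flat: 44 mm outside diameter, 26 mm bore, 30 mm high. Origin: centre of its underside; z up its axis
- red_pocket: the square pocket with the red floor, in one of the four cells (100 x 84 mm) of the green caddy tray (rim 12 mm high); fixed. Outside 80 x 80 mm, black walls 3 mm thick and 12 mm high, inside 74 x 74 mm. Origin: centre of its underside, 4 mm above the table; the pocket's inner floor is 5 mm above the origin. x and y run along its walls, z up
- blue_pocket: the square pocket with the blue floor, in one of the four cells (100 x 84 mm) of the green caddy tray (rim 12 mm high); fixed. Outside 80 x 80 mm, black walls 3 mm thick and 12 mm high, inside 74 x 74 mm. Origin: centre of its underside, 4 mm above the table; the pocket's inner floor is 5 mm above the origin. x and y run along its walls, z up
- green_pocket: the square pocket with the green floor, in one of the four cells (100 x 84 mm) of the green caddy tray (rim 12 mm high); fixed. Outside 80 x 80 mm, black walls 3 mm thick and 12 mm high, inside 74 x 74 mm. Origin: centre of its underside, 4 mm above the table; the pocket's inner floor is 5 mm above the origin. x and y run along its walls, z up
- chute: open aluminium chute in a caddy cell, fixed. Origin: underside centre; x uphill, z up; all in mm: 100 long (x), 78 wide; floor 12 mm above origin at x=-50, 23 at 0, 33 at +50 (12 deg). Inside 70 wide; +x end open, feed mouth is the +x half; side walls 42 high, 50 at the mouth; yellow stop 40 high at x=-50. Put roller axis along y, centre x=+28, z=45; it rolls to rest at x=-33, z=31
Not all that is in view belongs to the job. What is shaped like the brass_collar but pink, purple or turquoise is not meant.

How it is judged:
On the way, in this order (a step that is already met when the one before it is completed fails the run):
1. the brass roller is put into the feed mouth, the high +x half of the chute (x of brass_roller in the frame of chute between 0.004 and 0.055 m and y of brass_roller in the frame of chute between -0.022 and 0.022 m and z of brass_roller in the frame of chute between 0.03 and 0.058 m and angle between the x axis of brass_roller and the y axis of chute, either way round below 0.4 rad), for 0.04 s.
2. the brass roller lies at the yellow stop of the chute (x of brass_roller in the frame of chute between -0.044 and -0.02 m and y of brass_roller in the frame of chute between -0.018 and 0.018 m and z of brass_roller in the frame of chute between 0.022 and 0.042 m), for 0.2 s.
At the end, for the whole second after the job is handed in: Brass knob, collar, block upright (0.15 rad) on the floors of the red, blue, green pockets, within 22 mm of centre along each pocket axis; roller against the yellow stop (0.25 rad), axis across the chute; all at rest; steel knob and collar upright and moved under 20 mm (all of step 2 and x of brass_knob in the frame of red_pocket between -0.022 and 0.022 m and y of brass_knob in the frame of red_pocket between -0.022 and 0.022 m and z of brass_knob in the frame of red_pocket between -0.002 and 0.01 m and angle between each of brass_knob, brass_collar, brass_block, steel_knob, steel_collar's own z axis and vertical below 0.15 rad and linear speed of each of brass_knob, brass_collar, brass_block, brass_roller below 0.02 m/s and angular speed of each of brass_knob, brass_collar, brass_block, brass_roller below 0.3 rad/s and x of brass_collar in the frame of blue_pocket between -0.022 and 0.022 m and y of brass_collar in the frame of blue_pocket between -0.022 and 0.022 m and z of brass_collar in the frame of blue_pocket between -0.002 and 0.01 m and x of brass_block in the frame of green_pocket between -0.022 and 0.022 m and y of brass_block in the frame of green_pocket between -0.022 and 0.022 m and z of brass_block in the frame of green_pocket between -0.002 and 0.01 m and angle between the x axis of brass_roller and the y axis of chute, either way round below 0.25 rad and distance of each of steel_knob, steel_collar from where it was at the start of the episode below 0.02 m); the robot touches nothing.
It fails at once if the fingers hold or push the roller at the low end of the chute instead of letting it roll (x of brass_roller in the frame of chute between -0.05 and -0.022 m and y of brass_roller in the frame of chute between -0.025 and 0.025 m and z of brass_roller in the frame of chute between 0 and 0.06 m and contact force between the fingers and brass_roller above 2 N).
It fails at once if the steel knob is moved by more than 30 mm (distance of steel_knob from where it was at the start of the episode above 0.03 m).
It fails at once if the steel collar is moved by more than 30 mm (distance of steel_collar from where it was at the start of the episode above 0.03 m).
It also fails if it takes over 99 s, if anything falls off the work surface, if the arm or the gripper's body presses on something with over 40 N, if the wrist force passes 120 N, or if a joint passes its speed limit or range.

### The arm

A 7-joint arm with a two-finger parallel gripper is mounted at the origin on the work surface. World frame = base frame: x ahead of the robot, y to its left, z up, the work surface at z = 0. Lengths are in m, angles in rad, forces in N, time in s.
With the tool pointing down it reaches from about 0.4 to 0.9 m from the base axis. Payload 5.6 kg.
Tool frame: the origin (TCP) lies at the centre of the arm's flange, where the gripper is bolted on; the fingertips stand ahead of it and the grasp point (between the pads) lies 171 mm ahead of it (arm.nose_length is the z of the fingertips in the tool frame, in m); z points along the fingers, y is the line along which they close (so a half turn about z gives the same grasp; the last joint's range is limited). The gripper opens to 92 mm and grips with 3 to 60 N. Pads are 20 mm wide; open, the fingers measure 128 mm over their backs; the gripper's body (75 mm by 189 mm) begins 69 mm behind the grasp point.
Start: joints at [-1.348, 0.468, -0.012, 1.603, 0.006, 1.071, -0.056], TCP at [0.171, 0.627, 0.405] pointing down, gripper open.
Joint ranges: [-2.53, 2.53], [-0.31, 2.02], [-1.57, 1.55], [0.28, 2.44], [-1.29, 4.43], [0.15, 1.84], [-2.92, 2.92]. Speed limits (rad/s): [2.57, 2.57, 3.14, 3.14, 3.14, 3.14, 3.14].

### API

Orientations are given as [roll, pitch, yaw] about the fixed x, y, z axes, in that order (R = Rz(yaw) Ry(pitch) Rx(roll)).
In Python, from workcell import arm, snapshot, camera_params gives the robot as it stands. The module is installed in compiled form; this text tells all that it offers.
- The arm moves only by the shell command python3 -m handwheel 'ROWS' [OPENING] [FORCE]. ROWS is a JSON object whose one key "commands" holds a list of rows, each a list of 4 numbers: the shift along the tool's x, y, z in m, then the turn about the tool's z in degrees. In form: {"commands": [[x, y, z, yaw], ...]}. A call has 1 to 10 rows; each row shifts and turns the commanded pose from where the row before left it, along the tool's axes as they then stand; what a row does not reach is not made up. A row lasts 1/10 s, in which the tool goes at most 50 mm and 8.59 degrees, less where a joint would pass 70% of its speed; a pose out of reach is approached as far as the arm can. A call is refused whole if a number of a shift passes 0.05 or a number of a turn 8.59, either way. A call with a gripper value outside its range is refused whole. OPENING is the finger opening in m, from 0 to 0.0919, set as the call begins (- or left out, the last holds). The fingers move at their own pace and stop on an object; FORCE is the grip in N (left out, the last holds). Time passes only in rows, so rows that do not move let the fingers close. It gives the time, the measured TCP pose, the force, the opening and the grip force at its end, in the units of the state.
- arm.sense(): the state, without advancing time (a new reading comes with each control period).
- snapshot(name): name is "scene" or "top" or "wrist"; returns (picture, depth): 384x512x3 uint8, red, green, blue; 384x512 float32, m along the optical axis (not along the pixel's ray), 0 where there is no reading.
- camera_params(name): a dict with "K" (3x3 intrinsics, pixels), "rvec" (rotation vector, rad) and "tvec" (3), from world to camera coordinates, as OpenCV has them. Camera axes: x right, y down, z forward; pixel columns grow to the right and rows downward; lengths in m; the calibration is good to about 2 mm. A picture is of the moment at which its call begins: read the wrist's pose just before it. camera_params takes no time and is no camera call; for the wrist camera it gives the pose at the moment of the call.
- arm.finish_job(): hands the job in; it is judged then, once.
The state is a dict: "time": time; "joints": joint angles; "qd": joint speeds; "tau": joint torques, N m; "tool_pos": TCP position; "eef_rot": TCP orientation; "force": force on the tool from outside, world axes, zero at the start; "wrist_torque": the same for the moment, N m; "gripper_width": opening from 0.0 (shut) to 1.0 (fully open); "grasp_force": force on a finger pad.
Only numpy, scipy, OpenCV 4.12 (cv2) and the standard library are available. Lean on these libraries where they do the work, as an engineer would, in place of code of your own. Each camera call takes 0.05 s, during which the arm holds its last target. There are 200 camera calls.

## Working session

There is one attempt and no reset: what is moved stays moved. The work goes in short steps, Python scripts to look and compute and a shell command to move; the robot and the scene stay as the last step left them, time stands still between calls to the robot, and variables do not carry over. Pictures are saved under pics/ and viewed, at most 14 in all, crops included, and the job is handed in when it is done.

```bash
mkdir -p pics
python3 - <<'E'
from workcell import arm, snapshot, camera_params
import cv2, numpy as np
for n in ("scene","top"):
    p,d=snapshot(n); cv2.imwrite(f"pics/{n}0.png",cv2.resize(p[:,:,::-1],(800,600),interpolation=cv2.INTER_CUBIC)); np.savez(f"{n}0.npz",p=p,d=d)
    c=camera_params(n); R=cv2.Rodrigues(np.array(c["rvec"]))[0]; print(n,c["K"],-R.T@np.array(c["tvec"]).ravel(),R[2])
s=arm.sense(); print(s, arm.nose_length)
E
```

```text
scene [[483.22212495   0.         261.31246657]
 [  0.         483.22212495 193.95800774]
 [  0.           0.           1.        ]] [ 1.21630349 -0.05983555  1.02222841] [-0.59462422  0.02771561 -0.8035259 ]
top [[439.7612676    0.         256.88777037]
 [  0.         439.7612676  190.94974253]
 [  0.           0.           1.        ]] [ 0.39899967 -0.05703017  0.90999931] [ 0.1062877   0.03002798 -0.99388191]
{'time': 0.1, 'joints': array([-1.34796863,  0.46826983, -0.01161162,  1.60350057,  0.00605264,
        1.07138545, -0.05630329]), 'qd': array([ 0.00075563, -0.00254434,  0.00034861, -0.00249101, -0.00058983,
        0.00032854, -0.0003815 ]), 'tau': array([ 1.08735363e-03, -5.21646094e+01, -1.21081254e-02, -2.44366068e+01,
       -5.67254133e-02,  1.40707471e-02,  5.80587653e-05]), 'tool_pos': array([0.17074937, 0.62695024, 0.40386072]), 'eef_rot': array([-3.14007039e+00,  1.54134017e-04,  2.87573027e+00]), 'force': array([ 0.53146621, -0.02578057, -0.30980334]), 'wrist_torque': array([ 0.10393097,  0.00956525, -0.05158269]), 'grasp_force': 0.0, 'gripper_width': 1.0017005895392914} 0.1901
```

View pics/top0.png

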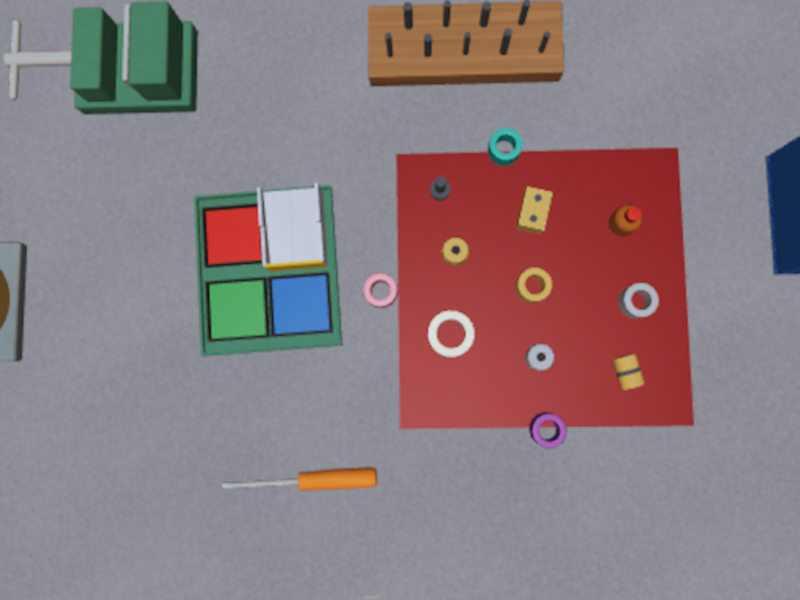

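View pics/scene0.png

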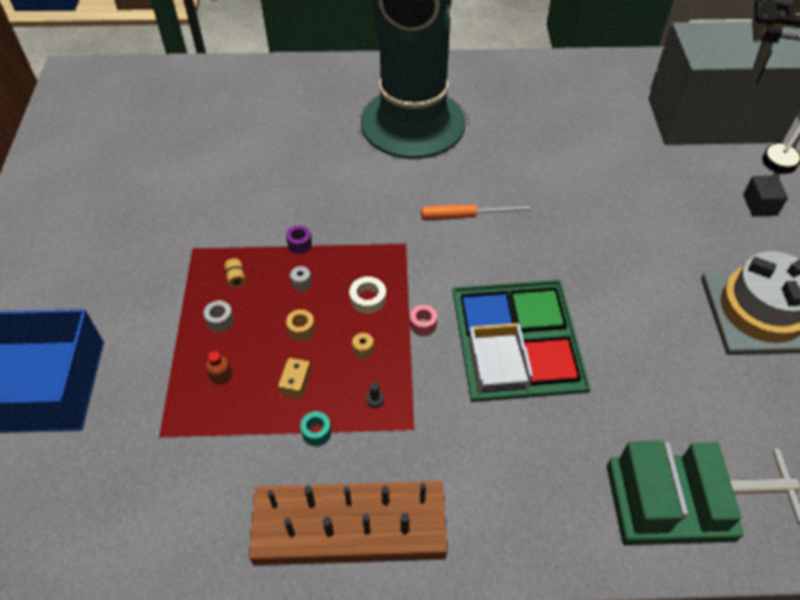

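Top view: the brass roller is at (629,372), collar (535,284), block (536,209) and knob (456,250). The red pocket is at (233,236), green (237,309) and blue (300,304). The chute is at (292,228) with its yellow stop toward the bottom, so uphill is about world +x. The scene view agrees.

```bash
cat > h.py <<'E'
import cv2, numpy as np
from workcell import arm, snapshot, camera_params
def cam(n):
    c=camera_params(n); R=cv2.Rodrigues(np.array(c["rvec"],float))[0]; return np.array(c["K"]),R,-R.T@np.array(c["tvec"],float).ravel()
def ray(C,uv,z):
    K,R,o=C; uv=np.atleast_2d(uv); d=np.c_[uv,np.ones(len(uv))]@np.linalg.inv(K).T@R
    return o+d*((z-o[2])/d[:,2])[:,None]
def cloud(C,d):
    K,R,o=C; v,u=np.mgrid[:d.shape[0],:d.shape[1]]
    c=np.stack([(u-K[0,2])*d/K[0,0],(v-K[1,2])*d/K[1,1],d],-1); return c@R+o
def blobs(m,amin=30):
    m=cv2.morphologyEx(m.astype(np.uint8),cv2.MORPH_CLOSE,np.ones((3,3)))
    return [c for c in cv2.findContours(m,cv2.RETR_EXTERNAL,cv2.CHAIN_APPROX_NONE)[0] if cv2.contourArea(c)>amin]
def rect(C,c,z):
    p=ray(C,c[:,0,:].astype(float),z)[:,:2]; r=cv2.minAreaRect((p*1000).astype(np.float32))
    return np.round(r[0],1),np.round(r[1],1),round(r[2],1)
E
python3 - <<'E'
from h import *
for n in ("top","scene"):
    f=np.load(n+"0.npz"); C=cam(n); P=cloud(C,f["d"]); hsv=cv2.cvtColor(f["p"],cv2.COLOR_RGB2HSV); H,S,V=cv2.split(hsv)
    print(n,"table z",np.median(P[...,2]))
    yl=(H>14)&(H<34)&(S>90)&(V>110)
    for c in blobs(yl,30):
        m=np.zeros(H.shape,np.uint8); cv2.drawContours(m,[c],-1,1,-1); q=P[m>0]; zt=np.percentile(q[:,2],90)
        if q[:,1].mean()>.35 or zt>.08 : continue
        print("Y px",c[:,0].mean(0).round(),"z90",zt.round(4),"rect@ztop",rect(C,c,round(zt,3)))
        # top-face only
        tm=(m>0)&(abs(P[...,2]-zt)<.004)
        for k in blobs(tm,15): print("    top",rect(C,k,zt), "circ",np.round(np.array(cv2.minEnclosingCircle((ray(C,k[:,0].astype(float),zt)[:,:2]*1000).astype(np.float32))[0]),1))
    for nm,mk in dict(red=((H<8)|(H>172)),blue=(H>98)&(H<122),green=(H>48)&(H<66)).items():
        for c in blobs(mk&(S>120)&(V>115),300):
            r=rect(C,c,.009)
            if max(r[1])<90: print(nm,c[:,0].mean(0).round(),r)
    gr=(S<60)&(V>100)&(P[...,2]>.02)&(P[...,2]<.06)
    for c in blobs(gr,60):
        m=np.zeros(H.shape,np.uint8); cv2.drawContours(m,[c],-1,1,-1); zt=np.percentile(P[m>0][:,2],90)
        print("grey",c[:,0].mean(0).round(),zt.round(4),rect(C,c,zt))
E
```

```text
top table z -0.00017914009417518972
Y px [215. 308.] z90 0.026 rect@ztop (array([262.8,  55.7]), array([95.1, 11.6]), 89.5)
    top (array([262.8,  55.7]), array([95.1, 11.6]), 89.5) circ [264.8  55.7]
Y px [402. 238.] z90 0.03 rect@ztop (array([ 395.5, -315. ]), array([40.5, 28.7]), 15.6)
    top (array([ 396.6, -316.4]), array([39.2, 22.9]), 17.5) circ [ 396.2 -314.5]
Y px [341. 182.] z90 0.0308 rect@ztop (array([ 509.1, -200.3]), array([41.9, 42.6]), 88.2)
    top (array([ 509.6, -200.8]), array([39.4, 41.6]), 43.8) circ [ 509.5 -200.4]
Y px [188. 170.] z90 0.044 rect@ztop (array([536.7, 105.5]), array([10.5, 78.5]), 1.6)
Y px [291. 160.] z90 0.0351 rect@ztop (array([ 553. , -100.1]), array([32.9, 33. ]), 43.5)
    top (array([554.5, -99.6]), array([30. , 31.5]), 43.5) circ [554.5 -99.9]
Y px [342. 134.] z90 0.0314 rect@ztop (array([ 606. , -204.4]), array([35. , 57.3]), 75.7)
    top (array([ 608.6, -204.4]), array([33.6, 51.7]), 75.9) circ [ 609.  -204.4]
red [149. 150.] (array([585.2, 195.6]), array([73.4, 72.1]), 3.3)
blue [192. 195.] (array([490.4, 104.9]), array([73.5, 73.5]
[... 1820 characters left out ...]
([127.9, 374.5]), 0.6) circ [-1307.  -1087.5]
red [352. 230.] (array([583.7, 195.4]), array([71.3, 72.3]), 3.7)
blue [311. 198.] (array([484.6, 104.6]), array([60.9, 72.4]), 3.8)
green [344. 197.] (array([483.6, 189.2]), array([66.5, 70. ]), 3.2)
grey [495. 310.] 0.0608 (array([811.7, 456.8]), array([92.1, 93.3]), 58.4)
grey [320. 226.] 0.048 (array([594.9, 110.5]), array([105.6,  81.8]), 3.4)
grey [139. 199.] 0.0332 (array([ 490.9, -334.5]), array([44.4, 39.9]), 7.0)
grey [235. 186.] 0.0273 (array([452.3, -92.6]), array([59.2, 59.5]), 71.2)
grey [475. 205.] 0.0238 (array([503.4, 537.5]), array([158.1, 117. ]), 0.0)
grey [192. 175.] 0.0378 (array([ 421.5, -204.8]), array([29.9, 31.5]), 53.6)
```

```bash
cat > go.py <<'E'
# usage: go.py x y tipz(mm) [yaw deg]: total tool-frame shift from the present pose (mm) and tool turn
import sys, numpy as np
from workcell import arm
s=arm.sense(); a=[float(v) for v in sys.argv[1:]]; p=s["tool_pos"]*1000; yaw=s["eef_rot"][2]
d=np.array(a[:3])-[p[0],p[1],p[2]-190.1]
c,n=np.cos(yaw),np.sin(yaw)
t=(np.degrees(yaw)-a[3]+180)%360-180 if len(a)>3 else 0
print("tip",(p-[0,0,190.1]).round(1),"yaw",np.degrees(yaw).round(2),"w",round(s["gripper_width"]*91.9,1),"g",round(s["grasp_force"],1),"F",s["force"].round(1),"t",s["time"],"-> tool dx dy dz",np.round([c*d[0]+n*d[1],n*d[0]-c*d[1],-d[2]],1),"turn",round(t,1))
E
python3 -m handwheel '{"commands": [[0,0,0,8.5],[0,0,0,8.5],[0,0,0,8.5],[0,0,0,8.5],[0,0,0,8.5],[0,0,0,8.5],[0,0,0,8.5],[0,0,0,8.5],[0,0,0,3.3],[0,0,0,0]]}' 0.09 20
python3 go.py 560 250 150 93.5; python3 go.py 394 -320 100 15.6
```

```text
time: 1.1
tool_pos: [0.1705, 0.6271, 0.4042]
eef_rot: [3.142, 0.001, 1.631]
force: [-0.2, -0.8, -0.0]
gripper_width: 0.982
grasp_force: 0.0
tip [170.5 627.1 214.1] yaw 93.48 w 90.2 g 0.0 F [-0.2 -0.8 -0. ] t 1.1 -> tool dx dy dz [-400.   365.9   64.1] turn -0.0
tip [170.5 627.1 214.1] yaw 93.48 w 90.2 g 0.0 F [-0.2 -0.8 -0. ] t 1.1 -> tool dx dy dz [-958.9  165.6  114.1] turn 77.9
```

```bash
python3 -m handwheel '{"commands": [[-0.03,0.035,0,0],[-0.03,0.035,0,0],[-0.03,0.035,0,0],[-0.03,0.035,0,0],[-0.03,0.035,0,0],[-0.03,0.035,0.01,0],[-0.03,0.035,0.01,0],[-0.03,0.035,0.01,0],[-0.03,0.03,0.01,0],[-0.03,0.03,0.01,0]]}' >/dev/null
python3 -m handwheel '{"commands": [[-0.045,0,0.01,0],[-0.045,0,0.01,0],[-0.045,0,0,0],[-0.045,0,0,0],[-0.045,-0.02,0,0],[-0.045,-0.02,0,0],[-0.045,-0.02,0,0],[-0.045,-0.02,0,0],[-0.045,-0.02,0,0],[-0.045,-0.02,0,0]]}' >/dev/null
python3 go.py 394 -320 100 15.6
```

```text
tip [ 434.7 -109.8  144.8] yaw 93.6 w 90.1 g 0.0 F [1.4 0.5 0.3] t 3.1 -> tool dx dy dz [-207.3  -53.8   44.8] turn 78.0
```

```bash
python3 -m handwheel '{"commands": [[-0.041,-0.011,0,0],[-0.041,-0.011,0,0],[-0.041,-0.011,0,0],[-0.041,-0.011,0,0],[-0.041,-0.01,0,0],[0,0,0,8.5],[0,0,0,8.5],[0,0,0,8.5],[0,0,0,8.5],[0,0,0,8.5]]}' >/dev/null
python3 -m handwheel '{"commands": [[0,0,0,8.5],[0,0,0,8.5],[0,0,0,8.5],[0,0,0.01,8.5],[0,0,0.02,1.5],[0,0,0.02,0],[0,0,0,0]]}' 0.07 >/dev/null
python3 go.py 394 -320 7 15.6
python3 - <<'E'
from h import *
C=cam("wrist"); p,d=snapshot("wrist"); cv2.imwrite("pics/w1.png",p[:,:,::-1])
P=cloud(C,d); H,S,V=cv2.split(cv2.cvtColor(p,cv2.COLOR_RGB2HSV)); 
for c in blobs((H>14)&(H<34)&(S>90)&(V>90),200): print(c[:,0].mean(0), rect(C,c,.015))
E
```

```text
tip [ 393.7 -315.2   92.6] yaw 15.57 w 70.1 g 0.0 F [ 0.2  0.8 -0.1] t 4.8 -> tool dx dy dz [-1.   4.7 85.6] turn -0.0
[350.02276423 363.2699187 ] (array([ 216.6, -481. ]), array([ 22.5, 373.2]), 15.9)
[132.30656934 313.90510949] (array([ 213.3, -214.3]), array([78.5, 23.7]), 0.8)
[386.48550725 313.76811594] (array([ 292.6, -492.4]), array([79. , 23.7]), 30.3)
[265.81176471 209.37647059] (array([ 379.5, -325.1]), array([20.4, 28.2]), 15.2)
[265.91 184.56] (array([ 404.2, -318.5]), array([24.3, 28.4]), 15.2)
[163.77837838  30.34594595] (array([ 507.5, -200.9]), array([46.8, 51.5]), 15.6)
```

View pics/w1.png

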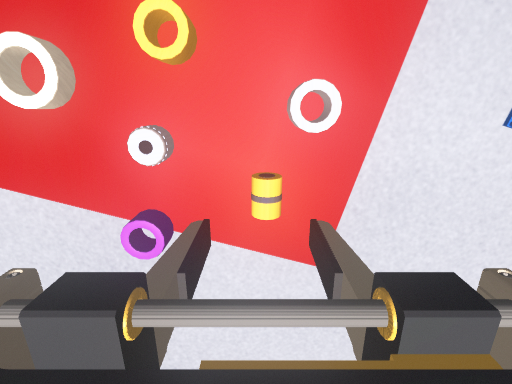

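The wrist view shows the roller at pixel (266,197), midway between the fingertips (205 and 315) and square to them. The wrist measurement puts it at about (392,-321), so I'll descend with that small correction.

```bash
python3 -m handwheel '{"commands": [[-0.003,0.005,0,0],[0,0,0.03,0],[0,0,0.03,0],[0,0,0.02,0],[0,0,0.005,0],[0,0,0,0]]}' >/dev/null
python3 go.py 392.5 -321 7
python3 -m handwheel '{"commands": [[0,0,0,0],[0,0,0,0],[0,0,0,0],[0,0,0,0],[0,0,0,0],[0,0,0,0],[0,0,0,0],[0,0,0,0]]}' 0.015 20 >/dev/null
python3 go.py 392.5 -321 7
python3 -m handwheel '{"commands": [[0,0,-0.02,0],[0,0,-0.03,0],[0,0,-0.04,0],[0,0,-0.04,0],[0,0,0,0]]}' >/dev/null
python3 go.py 618.5 112.9 130 93.5
```

```text
tip [ 392.6 -322.3   10. ] yaw 15.45 w 70.1 g 0.0 F [ 0.6  0.4 -0.7] t 5.45 -> tool dx dy dz [ 0.2 -1.3  3. ] turn 0
tip [ 392.8 -321.6    9.8] yaw 15.48 w 29.8 g 20.0 F [-0.9  1.2  5.2] t 6.25 -> tool dx dy dz [-0.1 -0.7  2.8] turn 0
tip [ 393.4 -323.1  143.3] yaw 15.45 w 29.0 g 20.0 F [ 0.8 -1.8 -1.8] t 6.75 -> tool dx dy dz [ 333.1 -360.3   13.3] turn -78.1
```

```bash
python3 -m handwheel '{"commands": [[0,0,0,-8.5],[0,0,0,-8.5],[0,0,0,-8.5],[0,0,0,-8.5],[0,0,0,-8.5],[0,0,0,-8.5],[0,0,0,-8.5],[0,0,0,-8.5],[0,0,0,-8.5],[0,0,0,-1.5]]}' >/dev/null
python3 -m handwheel '{"commands": [[0.035,0.02,0,0],[0.04,0.025,0,0],[0.04,0.025,0,0],[0.04,0.025,0,0],[0.04,0.025,0,0],[0.04,0.025,0,0],[0.04,0.025,0,0],[0.04,0.025,0,0],[0.04,0.025,0,0],[0.03,0.02,0,0]]}' >/dev/null
python3 -m handwheel '{"commands": [[0.03,0.01,0,0],[0,0,0,0],[0,0,0,0]]}'  >/dev/null
python3 go.py 618.5 112.9 50 93.5
python3 - <<'E'
from h import *
p,d=snapshot("scene"); cv2.imwrite("pics/s2.png",cv2.resize(p[90:270,240:450,::-1],None,fx=3.3,fy=3.3)) 
p,d=snapshot("wrist"); cv2.imwrite("pics/w2.png",p[:,:,::-1])
E
```

```text
tip [616.6 108.4 138.1] yaw 93.46 w 29.7 g 20.0 F [-0.4 -0.  -2.2] t 9.05 -> tool dx dy dz [ 4.4  2.1 88.1] turn -0.0
```

View pics/s2.png

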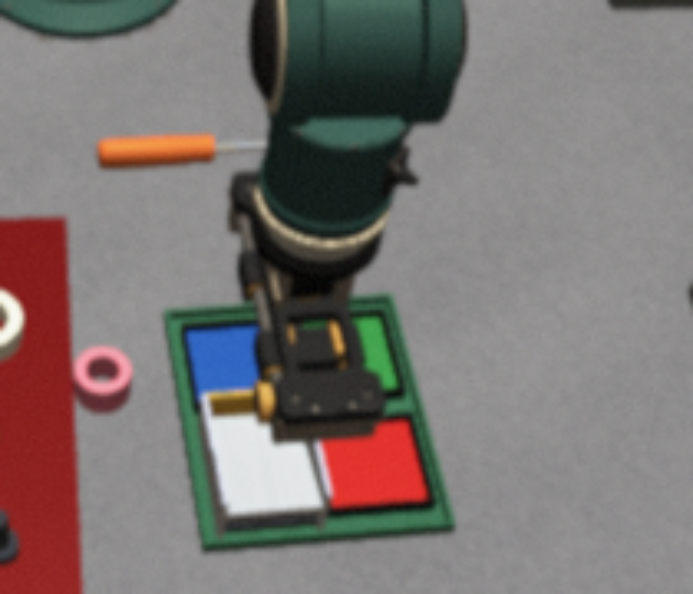

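View pics/w2.png

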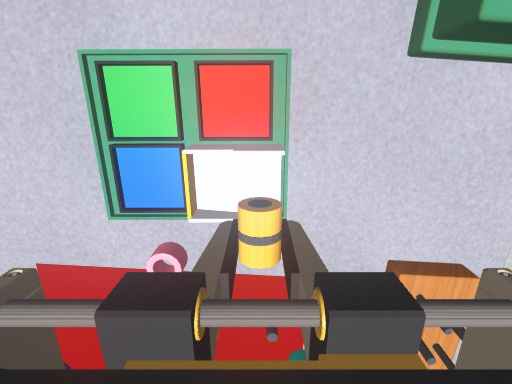

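The wrist view shows the roller square between the pads, its band at (260,239). The chute and pockets are clear, so I'll cross-check them from this view.

Run:
```python
from h import *
C=cam("wrist"); p,d=snapshot("wrist"); H,S,V=cv2.split(cv2.cvtColor(p,cv2.COLOR_RGB2HSV))
for nm,mk in dict(red=((H<8)|(H>172)),blue=(H>98)&(H<122),green=(H>48)&(H<68)).items():
    for c in blobs(mk&(S>120)&(V>115),1000):
        r=rect(C,c,.009)
        if max(r[1])<90: print(nm,c[:,0].mean(0).round(),r)
y=(H>14)&(H<34)&(S>90)&(V>90); y[:145]=0;y[225+45:]=0; y[:,:225]=0; y[:,290:]=0
s=arm.sense(); z=s["tool_pos"][2]-.185
for c in blobs(y,100): print("roller",rect(C,c,z))
w=(S<40)&(V>200); w[:145]=0; w[225:]=0; w[:,:185]=0; w[:,295:]=0
for c in blobs(w,1000): print("chute",rect(C,c,.046))
P=cloud(C,d); q=P[150:200,195:235].reshape(-1,3); print(np.c_[q[::400]].round(3))
```

```text
red [ 80. 347.] (array([ 368.9, -160.5]), array([60.6, 76.7]), 3.5)
red [259. 287.] (array([623.6, -37.8]), array([74.6, 39.4]), 3.4)
red [235.  99.] (array([582.9, 194.3]), array([72.7, 72.2]), 3.4)
blue [151. 176.] (array([487.8, 103.6]), array([72. , 71.1]), 3.4)
green [140. 101.] (array([482.2, 187.9]), array([71.4, 71.3]), 3.4)
roller (array([615.9,  91.2]), array([29.6, 23.1]), 3.4)
roller (array([614.7, 115.3]), array([29.3, 22.1]), 3.4)
chute (array([589.6, 116.6]), array([98.5, 65.9]), 3.4)
[[0.549 0.145 0.047]
 [0.542 0.129 0.018]
 [0.542 0.118 0.018]
 [0.541 0.106 0.017]
 [0.542 0.095 0.019]]
```

```bash
python3 -m handwheel '{"commands": [[0.008,0.001,0,0],[0,0,0.03,0],[0,0,0.03,0],[0,0,0.015,0],[0,0,0.01,0],[0,0,0,0],[0,0,0,0]]}' >/dev/null
python3 go.py 617 117 46
```

```text
tip [618.2 115.6  55.5] yaw 93.44 w 29.3 g 20.0 F [ 0.2  0.2 -2.2] t 9.9 -> tool dx dy dz [ 1.5 -1.1  9.5] turn 0
```

```bash
python3 -m handwheel '{"commands": [[0.001,0,0.005,0],[0,0,0.004,0],[0,0,0,0],[0,0,0,0]]}' >/dev/null
python3 go.py 617 117 46
python3 -m handwheel '{"commands": [[0,0,0,0],[0,0,0,0],[0,0,0,0]]}' 0.042 >/dev/null
python3 go.py 617 117 46
python3 -m handwheel '{"commands": [[0,0,-0.03,0],[0,0,-0.05,0],[0,0,-0.05,0],[0,0,0,0],[0,0,0,0],[0,0,0,0],[0,0,0,0],[0,0,0,0]]}' >/dev/null
python3 - <<'E'
from h import *
C=cam("wrist"); p,d=snapshot("wrist"); cv2.imwrite("pics/w3.png",p[:,:,::-1])
E
python3 go.py 555.5 -100 100
```

```text
tip [617.6 116.8  45.7] yaw 93.47 w 29.5 g 20.0 F [ 0.7 -0.3 -2.2] t 10.3 -> tool dx dy dz [ 0.3 -0.6 -0.3] turn 0
tip [617.7 116.8  46. ] yaw 93.47 w 41.6 g 0.1 F [-0.9 -0.8 -0.1] t 10.6 -> tool dx dy dz [ 0.3 -0.7  0. ] turn 0
tip [617.4 116.7 174.4] yaw 93.46 w 41.9 g 0.0 F [-0.  -0.4  0.4] t 11.45 -> tool dx dy dz [-212.6  -74.8   74.4] turn 0
```

View pics/w3.png

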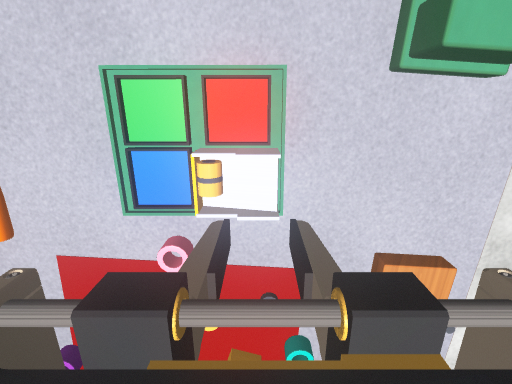

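The roller has rolled to the yellow stop and lies square across the chute, at pixel (208,178). Next is the brass knob.

```bash
python3 -m handwheel '{"commands": [[-0.04,-0.015,0,0],[-0.04,-0.015,0,0],[-0.04,-0.015,0.02,0],[-0.04,-0.015,0.02,0],[-0.04,-0.015,0.02,0],[-0.013,0,0.02,0],[0,0,0.01,0],[0,0,0,0],[0,0,0,0]]}' 0.06 >/dev/null
python3 go.py 555 -100.5 14 93.5
python3 - <<'E'
from h import *
C=cam("wrist"); p,d=snapshot("wrist"); cv2.imwrite("pics/w4.png",p[:,:,::-1])
H,S,V=cv2.split(cv2.cvtColor(p,cv2.COLOR_RGB2HSV))
for c in blobs((H>14)&(H<34)&(S>90)&(V>90),200)[-5:]: print(c[:,0].mean(0).round(), rect(C,c,.034), rect(C,c,.03))
E
```

```text
tip [556.2 -98.8  85.7] yaw 93.6 w 60.0 g 0.0 F [-0.8  0.4  0.4] t 12.35 -> tool dx dy dz [-1.6 -1.3 71.7] turn 0.1
[370. 314.] (array([ 675. , -210.5]), array([19.1, 69.9]), 17.1) (array([ 677.2, -214.1]), array([19.4, 71.1]), 17.1)
[149. 314.] (array([ 450.3, -225. ]), array([69.5, 18.6]), 81.4) (array([ 448.5, -228.8]), array([70.8, 19. ]), 81.4)
[296. 288.] (array([ 596.5, -179.6]), array([43.3, 33.6]), 3.7) (array([ 597.3, -182.6]), array([44.1, 34.2]), 3.7)
[217. 284.] (array([ 520.2, -183.7]), array([42.8, 25.4]), 78.4) (array([ 519.7, -186.7]), array([43.6, 25.9]), 78.4)
[258. 204.] (array([553.7, -97.9]), array([34., 38.]), 3.7) (array([553.8, -99.4]), array([34.6, 38.7]), 3.7)
```

```bash
python3 -m handwheel '{"commands": [[-0.001,-0.002,0.02,0],[0,0,0.03,0],[0,0,0.018,0],[0,0,0.003,0],[0,0,0,0],[0,0,0,0]]}' >/dev/null
python3 go.py 554 -99.5 14
python3 -m handwheel '{"commands": [[0,0,0,0],[0,0,0,0],[0,0,0,0],[0,0,0,0],[0,0,0,0],[0,0,0,0]]}' 0.02 25 >/dev/null
python3 go.py 554 -99.5 14
python3 -m handwheel '{"commands": [[0,0,-0.02,0],[0,0,-0.04,0],[0,0,-0.04,0],[0,0,-0.02,0],[0,0,0,0]]}' >/dev/null
python3 go.py 583.5 194.8 24 93.5
```

```text
tip [ 554.4 -101.2   15.9] yaw 93.51 w 60.1 g 0.0 F [0.  0.1 0.3] t 13.0 -> tool dx dy dz [ 1.7 -0.3  1.9] turn 0
tip [ 553.9 -101.6   15. ] yaw 93.46 w 33.1 g 25.0 F [-0.4  0.5  5.9] t 13.6 -> tool dx dy dz [2.1 0.2 1. ] turn 0
tip [ 554.4 -101.8  137.1] yaw 93.47 w 33.3 g 25.0 F [ 0.3 -0.2 -1. ] t 14.1 -> tool dx dy dz [294.3  47.  113.1] turn -0.0
```

```bash
python3 -m handwheel '{"commands": [[0.03,0.005,0,0],[0.04,0.007,0,0],[0.04,0.007,0,0],[0.04,0.007,0,0],[0.04,0.007,0,0],[0.04,0.007,0,0],[0.04,0.007,0,0],[0.024,0,0,0],[0,0,0,0],[0,0,0,0]]}' >/dev/null
python3 go.py 583.5 194.8 24 93.5
python3 -m handwheel '{"commands": [[0,0,0.03,0],[0,0,0.03,0],[0,0,0.03,0],[0,0,0.01,0],[0,0,0,0],[0,0,0,0],[0,0,0,0]]}' >/dev/null
python3 go.py 583.5 194.8 24
```

```text
tip [582.1 194.8 132.7] yaw 93.53 w 33.0 g 25.0 F [-0.  -0.5 -1.1] t 15.1 -> tool dx dy dz [-1.000e-01  1.400e+00  1.087e+02] turn 0.0
tip [583.5 194.5  36.2] yaw 93.43 w 33.1 g 25.0 F [-0.  -0.4 -1.3] t 15.8 -> tool dx dy dz [ 0.3 -0.  12.2] turn 0
```

```bash
python3 -m handwheel '{"commands": [[0,0,0.006,0],[0,0,0.004,0],[0,0,0.002,0],[0,0,0,0],[0,0,0,0],[0,0,0,0]]}' >/dev/null
python3 go.py 583.5 194.8 24
python3 -m handwheel '{"commands": [[0,0,0,0],[0,0,0,0],[0,0,0,0],[0,0,0,0]]}' 0.048 >/dev/null
python3 go.py 583.5 194.8 24
python3 -m handwheel '{"commands": [[0,0,-0.02,0],[0,0,-0.04,0],[0,0,-0.05,0],[0,0,-0.03,0],[0,0,0,0],[0,0,0,0]]}' >/dev/null
python3 go.py 509.5 -201 85 93.5
```

```text
tip [582.8 194.8  22.7] yaw 93.47 w 33.2 g 25.0 F [ 0.2 -0.3 -1.7] t 16.4 -> tool dx dy dz [-0.   0.7 -1.3] turn 0
tip [582.9 194.8  22.8] yaw 93.47 w 47.8 g 0.0 F [ 0.8 -0.3  0.2] t 16.8 -> tool dx dy dz [-0.   0.6 -1.2] turn 0
tip [582.7 194.8 163.1] yaw 93.48 w 48.1 g 0.0 F [-0.9 -0.5 -0.7] t 17.4 -> tool dx dy dz [-390.7  -97.1   78.1] turn -0.0
```

Knob released in the red pocket. Next is the collar.

```bash
python3 -m handwheel '{"commands": [[-0.03,-0.01,0,0],[-0.04,-0.01,0,0],[-0.04,-0.01,0,0],[-0.04,-0.01,0,0],[-0.04,-0.01,0,0],[-0.04,-0.01,0,0],[-0.04,-0.01,0,0],[-0.04,-0.01,0,0],[-0.04,-0.01,0,0],[-0.04,-0.007,0,0]]}' 0.066 >/dev/null
python3 -m handwheel '{"commands": [[0,0,0.03,0],[0,0,0.03,0],[0,0,0.02,0],[0,0,0,0],[0,0,0,0]]}' >/dev/null
python3 go.py 509.5 -201 14 93.5
python3 - <<'E'
from h import *
C=cam("wrist"); p,d=snapshot("wrist"); cv2.imwrite("pics/w5.png",p[:,:,::-1])
H,S,V=cv2.split(cv2.cvtColor(p,cv2.COLOR_RGB2HSV))
for c in blobs((H>14)&(H<34)&(S>90)&(V>90),200): print(c[:,0].mean(0).round(), rect(C,c,.030))
E
```

```text
tip [ 509.2 -200.4   81.7] yaw 93.45 w 65.8 g 0.0 F [-0.1  0.2  0.1] t 18.9 -> tool dx dy dz [-0.6  0.3 67.7] turn -0.0
[343. 364.] (array([ 611.2, -376.7]), array([335.1,  21.5]), 3.7)
[380. 314.] (array([ 636.9, -311.8]), array([20.3, 70. ]), 17.7)
[139. 314.] (array([ 392.1, -327.3]), array([70.2, 19.9]), 80.5)
[365. 214.] (array([ 603.3, -203.1]), array([38.5, 62.8]), 75.9)
[260. 204.] (array([ 507.8, -199.3]), array([43. , 48.4]), 3.6)
```

View pics/w5.png

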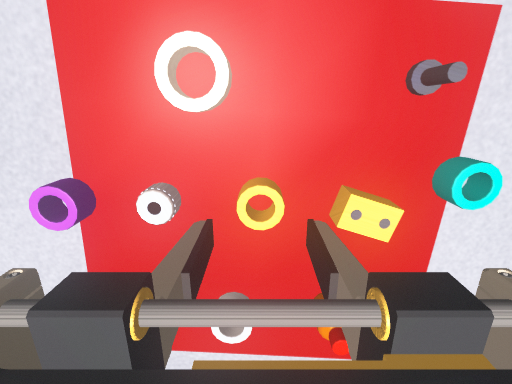

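The collar, at (260,204), is centred between the fingers. The steel knob at (157,205) and the block at (366,214) stand clear, so I'll descend.

```bash
python3 -m handwheel '{"commands": [[0,-0.001,0.02,0],[0,0,0.03,0],[0,0,0.015,0],[0,0,0.001,0],[0,0,0,0],[0,0,0,0]]}' >/dev/null
python3 go.py 508.5 -201 14
python3 -m handwheel '{"commands": [[0,0,0,0],[0,0,0,0],[0,0,0,0],[0,0,0,0],[0,0,0,0],[0,0,0,0]]}' 0.03 25 >/dev/null
python3 go.py 509 -200 14
python3 -m handwheel '{"commands": [[0,0,-0.02,0],[0,0,-0.04,0],[0,0,-0.04,0],[0,0,-0.02,0],[0,0,0,0]]}' >/dev/null
python3 go.py 482 103.6 24 93.5
```

```text
tip [ 509.1 -200.7   17.9] yaw 93.46 w 65.9 g 0.0 F [0.  0.2 1.5] t 19.55 -> tool dx dy dz [-0.2 -0.7  3.9] turn 0
tip [ 508.8 -200.5   17. ] yaw 93.47 w 42.4 g 25.0 F [-1.6  0.1  5.7] t 20.15 -> tool dx dy dz [0.5 0.3 3. ] turn 0
tip [ 509.2 -200.9  139. ] yaw 93.47 w 42.4 g 25.0 F [ 0.7 -1.  -0.9] t 20.65 -> tool dx dy dz [305.6  -8.8 115. ] turn -0.0
```

```bash
python3 -m handwheel '{"commands": [[0.03,0,0,0],[0.04,0,0,0],[0.04,-0.001,0,0],[0.04,-0.001,0,0],[0.04,-0.001,0,0],[0.04,-0.001,0,0],[0.04,-0.002,0,0],[0.036,-0.002,0,0],[0,0,0,0],[0,0,0,0]]}' >/dev/null
python3 -m handwheel '{"commands": [[0,0,0.03,0],[0,0,0.03,0],[0,0,0.03,0],[0,0,0.01,0],[0,0,0,0],[0,0,0,0],[0,0,0,0]]}' >/dev/null
python3 go.py 482 103.6 26
```

```text
tip [482.7 104.3  37.8] yaw 93.43 w 42.4 g 25.0 F [-0.3 -0.2 -1.1] t 22.35 -> tool dx dy dz [-0.6 -0.8 11.8] turn 0
```

```bash
python3 -m handwheel '{"commands": [[0,0,0.006,0],[0,0,0.004,0],[0,0,0.001,0],[0,0,0,0],[0,0,0,0],[0,0,0,0]]}' >/dev/null
python3 go.py 482 103.6 26
python3 -m handwheel '{"commands": [[0,0,0,0],[0,0,0,0],[0,0,0,0],[0,0,0,0]]}' 0.052 >/dev/null
python3 go.py 482 103.6 26
python3 -m handwheel '{"commands": [[0,0,-0.02,0],[0,0,-0.04,0],[0,0,-0.05,0],[0,0,-0.03,0],[0,0,0,0],[0,0,0,0]]}' >/dev/null
python3 go.py 608.5 -205 85 75.9
```

```text
tip [482.1 104.5  25.7] yaw 93.46 w 42.6 g 25.0 F [-0.  -0.5 -2.7] t 22.95 -> tool dx dy dz [-0.9 -0.2 -0.3] turn 0
tip [482.1 104.5  25.7] yaw 93.46 w 52.0 g 0.0 F [-0.4 -0.1 -0.3] t 23.35 -> tool dx dy dz [-0.9 -0.2 -0.3] turn 0
tip [481.9 104.7 165.9] yaw 93.49 w 52.2 g 0.0 F [-0.7  0.4 -0.4] t 23.95 -> tool dx dy dz [-316.8  107.6   80.9] turn 17.6
```

```bash
python3 -m handwheel '{"commands": [[-0.03,0.01,0,0],[-0.04,0.014,0,0],[-0.04,0.014,0,0],[-0.04,0.014,0,0],[-0.04,0.014,0,0],[-0.04,0.014,0,0],[-0.04,0.014,0,0],[-0.04,0.014,0,0],[-0.007,0,0,8.5],[0,0,0,8.5]]}' 0.076 >/dev/null
python3 -m handwheel '{"commands": [[0,0,0.03,0.6],[0,0,0.03,0],[0,0,0.02,0],[0,0,0,0],[0,0,0,0]]}' >/dev/null
python3 go.py 608.5 -205 14 75.9
python3 - <<'E'
from h import *
C=cam("wrist"); p,d=snapshot("wrist"); cv2.imwrite("pics/w6.png",p[:,:,::-1])
P=cloud(C,d);H,S,V=cv2.split(cv2.cvtColor(p,cv2.COLOR_RGB2HSV))
m=(H>14)&(H<34)&(S>90)&(V>90)
for c in blobs(m,200): print(c[:,0].mean(0).round(), rect(C,c,.030))
for c in blobs(m&(abs(P[...,2]-.03)<.005),200): print("top",c[:,0].mean(0).round(), rect(C,c,.030))
E
```

```text
tip [ 608.6 -205.5   84.3] yaw 75.84 w 76.0 g 0.0 F [-0.6  0.5  0.4] t 25.45 -> tool dx dy dz [ 0.5 -0.3 70.3] turn -0.1
[361. 363.] (array([ 671.4, -413.4]), array([ 21.6, 335.1]), 76.7)
[396. 314.] (array([ 713.8, -357.6]), array([22.9, 71.9]), 1.3)
[123. 314.] (array([ 440.1, -289.8]), array([72.1, 22.3]), 59.4)
[261. 202.] (array([ 608.7, -203.2]), array([40.1, 51.9]), 76.0)
[491.  99.] (array([ 809.4, -170.5]), array([ 32.8, 162.2]), 0.3)
top [261. 204.] (array([ 607.9, -205.8]), array([34.6, 51.6]), 76.0)
top [494.  95.] (array([ 809.4, -170.5]), array([ 32.8, 162.2]), 0.3)
```

View pics/w6.png

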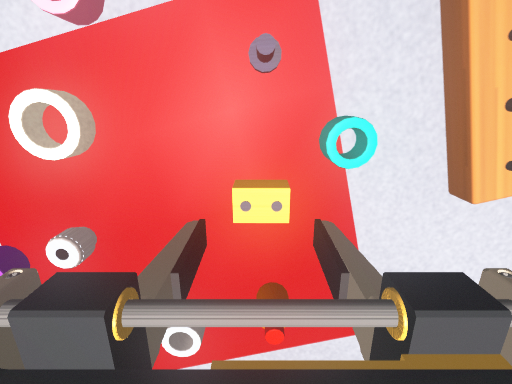

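The block is square and centred between the fingers, at pixel (261,204), so I'll grip it lengthwise.

```bash
python3 -m handwheel '{"commands": [[0,0,0.02,0],[0,0,0.03,0],[0,0,0.018,0],[0,0,0.003,0],[0,0,0,0],[0,0,0,0]]}' >/dev/null
python3 go.py 608 -205.5 14
python3 -m handwheel '{"commands": [[0,0,0,0],[0,0,0,0],[0,0,0,0],[0,0,0,0],[0,0,0,0],[0,0,0,0]]}' 0.04 30 >/dev/null
python3 go.py 608 -205.5 14
python3 -m handwheel '{"commands": [[0,0,-0.02,0],[0,0,-0.04,0],[0,0,-0.04,0],[0,0,-0.02,-8.5],[0,0,0,-8.5],[0,0,0,-0.6],[0,0,0,0]]}' >/dev/null
python3 go.py 481.5 187.7 24 93.5
```

```text
tip [ 609.6 -205.8   15.9] yaw 75.86 w 76.0 g 0.0 F [-0.1 -0.3  0.3] t 26.1 -> tool dx dy dz [-0.1 -1.6  1.9] turn 0
tip [ 609.2 -205.4   15.1] yaw 75.87 w 51.7 g 30.0 F [-1.   1.2  5. ] t 26.7 -> tool dx dy dz [-0.4 -1.1  1.1] turn 0
tip [ 608.5 -205.2  133.5] yaw 93.28 w 51.5 g 30.0 F [ 0.2 -0.1 -3.1] t 27.4 -> tool dx dy dz [ 399.5 -104.4  109.5] turn -0.2
```

```bash
python3 -m handwheel '{"commands": [[0.03,-0.01,0,0],[0.04,-0.01,0,0],[0.042,-0.01,0,0],[0.042,-0.01,0,0],[0.042,-0.01,0,0],[0.042,-0.01,0,0],[0.042,-0.011,0,0],[0.042,-0.011,0,0],[0.042,-0.011,0,0],[0.035,-0.011,0,0]]}' >/dev/null
python3 -m handwheel '{"commands": [[0,0,0,0],[0,0,0,0],[0,0,0.03,0],[0,0,0.03,0],[0,0,0.03,0],[0,0,0.006,0],[0,0,0,0],[0,0,0,0],[0,0,0,0]]}' >/dev/null
python3 go.py 481.5 187.7 24 93.5
```

```text
tip [481.9 186.5  40. ] yaw 93.41 w 51.7 g 30.0 F [-0.   0.1 -2.8] t 29.3 -> tool dx dy dz [ 1.2 -0.3 16. ] turn -0.1
```

```bash
python3 -m handwheel '{"commands": [[0.001,0,0.008,0],[0,0,0.005,0],[0,0,0.002,0],[0,0,0,0],[0,0,0,0],[0,0,0,0]]}' >/dev/null
python3 go.py 481.5 187.7 24
python3 -m handwheel '{"commands": [[0,0,0,0],[0,0,0,0],[0,0,0,0],[0,0,0,0]]}' 0.062 >/dev/null
python3 go.py 481.5 187.7 24
python3 -m handwheel '{"commands": [[0,0,-0.02,0],[0,0,-0.04,0],[0,0,-0.05,0],[0,0,-0.05,0],[-0.05,0,-0.01,0],[-0.05,0,0,0],[-0.05,0,0,0],[-0.05,0,0,0],[-0.05,0,0,0],[0,0,0,0]]}' >/dev/null
python3 -m handwheel '{"commands": [[-0.05,0,0,0],[-0.05,0,0,0],[-0.05,0,0,0],[-0.05,0,0,0],[0,0,0,0]]}' >/dev/null
python3 - <<'E'
from h import *
im=[]
for n in ("top","scene"):
    p,d=snapshot(n); C=cam(n); P=cloud(C,d); H,S,V=cv2.split(cv2.cvtColor(p,cv2.COLOR_RGB2HSV))
    im.append(p[90:240,100:290] if n=="top" else p[140:290,250:440])
    for c in blobs((H>14)&(H<34)&(S>90)&(V>110),30):
        m=np.zeros(H.shape,np.uint8); cv2.drawContours(m,[c],-1,1,-1); q=P[m>0]; zt=np.percentile(q[:,2],85)
        if .3<q[:,0].mean()<.7 and q[:,1].mean()<.35: print(n,c[:,0].mean(0).round(),zt.round(4),rect(C,c,zt))
    gr=(S<60)&(V>100)&(P[...,2]>.02)&(P[...,2]<.06)
    for c in blobs(gr,60):
        r=rect(C,c,.032)
        if r[0][1]<-150: print("grey",r)
cv2.imwrite("pics/f.png",cv2.resize(np.hstack(im)[:,:,::-1],None,fx=2.1,fy=2.1,interpolation=cv2.INTER_CUBIC))
E
```

```text
tip [481.1 187.6  23.7] yaw 93.47 w 51.6 g 30.0 F [-0.  -1.3 -2.4] t 29.9 -> tool dx dy dz [ 0.1  0.4 -0.3] turn 0
tip [481.2 187.6  23.8] yaw 93.46 w 62.0 g 0.0 F [ 0.7  0.1 -0.9] t 30.3 -> tool dx dy dz [ 0.   0.3 -0.2] turn 0
top [191. 198.] 0.0371 (array([481.5, 101.6]), array([40.5, 38.2]), 89.1)
top [149. 198.] 0.0379 (array([481.6, 185.2]), array([52.7, 34.4]), 0.8)
top [187. 165.] 0.0485 (array([549.9, 105.5]), array([36.4, 78. ]), 3.5)
top [146. 149.] 0.0416 (array([581.2, 192.5]), array([38.3, 31.3]), 44.7)
grey (array([ 416.2, -203.9]), array([31.5, 31.7]), 88.1)
scene [354. 224.] 0.0442 (array([587.4, 194.3]), array([29.9, 33.5]), 70.4)
scene [317. 213.] 0.0518 (array([561.1, 107.7]), array([64.9, 38.2]), 88.2)
scene [312. 192.] 0.0395 (array([486.4, 101.9]), array([38.2, 45.1]), 84.9)
scene [344. 191.] 0.0405 (array([486.2, 185.4]), array([57. , 36.5]), 2.8)
grey (array([ 490. , -334.8]), array([44.5, 39.9]), 7.0)
grey (array([ 417.8, -205.2]), array([32. , 30.2]), 88.3)
```

View pics/f.png

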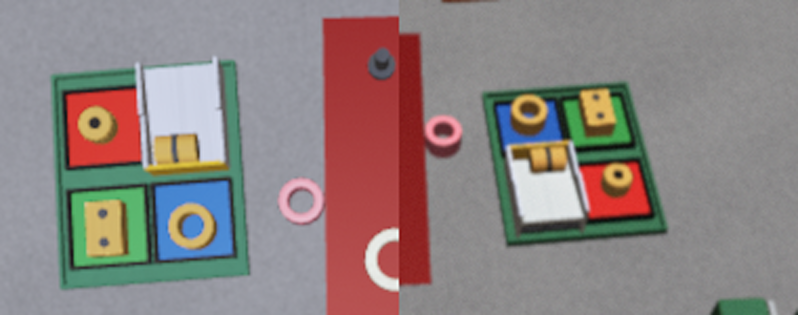

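Both views show the knob, collar and block upright near the centres of their pockets, and the roller square at the yellow stop. The steel knob is where it started in both views. The steel collar is at its old spot in the scene view, and the arm hides it in the top view.

```bash
python3 -c "
from workcell import arm
print(arm.finish_job())"
```

```text
the job is handed in; nothing more can be done
None
```

I handed the job in: the knob, collar and block stand in the red, blue and green pockets, the roller rolled to the yellow stop by itself, and neither steel part moved; no verdict came back.

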